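Close the coupon box and tuck its flap

TASK

Close the grey box of weld test pieces: fold its blue hinged flap over and flat with the fingertips, then push the flap by its metal step until its free edge is fully tucked beneath the red lip and cannot go further, and let go. Only push: do not pinch the flap, do not pick up or shift the test pieces in the box, and leave the pliers, magnet and nut beside it where they lie.

Things in the scene. Friction and masses are not known exactly. Their poses are not given: they have to be found in the camera images.
- case: Fixed grey steel tray, 160 mm along its x, open at the top, walls 16 mm high. Origin: centre of the underside, on the table. Its own -y is the direction in which the flap folds over and then slides; its y runs from +68 mm (hinge side) to -86 mm (back of the red lip). The hinge lies along its x, on slotted dark brackets (30 mm high at x = +-77 mm) at its +y side. It does not move when pushed.
- lip: Fixed red retaining lip along the tray's -y side, 150 mm long; same origin and axes as case. A wall at y = -86 to -83 mm carries a roof whose underside is 27 mm above the table (the closed flap's upper face is at 22 mm) and whose mouth flares upward towards the hinge, its rim at y = -59 mm, top at about 35 mm.
- lip_mouth (a point): Middle of the lip's mouth, at the underside of the flat roof where the flare begins (y = -68 mm, z = 27 mm in the case frame).
- flap_fold (a joint): Fold angle of the flap (rad): 0 = folded flat over the tray, 1.57 = standing upright, 2.2 = the end stop, leaning back outside the tray. Starts at 1.3 to 2.0. A stiff friction hinge (about 0.08 N m): it stays where it is left (near flat it may sink slowly) and does not spring back. The stop at 0 is rigid.
- flap_slide (a joint): How far the flap, with its hinge rod, has slid along the slots towards the lip (m): 0 = fully back (start), 0.020 = fully home at the stop. Friction about 8 N; stays where left. At 0 the flat flap's free edge is at y = -56 mm in the case frame, 3 mm short of the lip's rim; at 0.020 it is 17 mm beneath the lip. If slid forward before it is flat, the flap comes to rest on top of the lip instead of under it.
- hinge_mid (a point): Middle of the hinge axis, on the rod: 20.5 mm above the table, at y = +56 mm in the case frame when the slide is at 0 (moves with it towards -y). Keeps the case's axes.
- flap_skin: Blue outer sheet of the flap, 130 mm along the hinge, reaching 112 mm from the hinge axis, 3 mm thick (its mid-plane through the axis). Origin on the hinge axis at its middle; its -y points to the free edge, its +z is the outer face, which is on top when folded. It carries the bright metal push step (see step_face).
- flap_liner: Black liner on the inner face of the flap, 122 x 90 x 2 mm, from 8 to 98 mm from the hinge axis; underneath when folded. Same origin and axes as flap_skin. Fingers on it and on the outer sheet at once are a pinch.
- step_face (a point): The push step is a bright metal wedge, 80 mm wide, on the outer face of the flap. This is the middle of its steep face, 8 mm high, which looks towards the hinge, 60 mm from the hinge axis; from there the wedge slopes down to the sheet at about 87 mm. Push it here, from the hinge side, towards the lip.
- flap_edge (a point): Middle of the flap's free edge, which must go beneath the lip.
- coupon_strip: Loose bare steel test strip, 120 x 32 x 6 mm, lying in the tray along the case's x. Origin: centre of its underside, 3 mm above the table.
- coupon_bar: Loose dark steel bar, 110 x 16 x 8 mm, lying in the tray beside the strip. Origin: centre of its underside, 3 mm above the table.
- combination_pliers: Loose pliers with yellow handles, 179 x 51 x 12 mm, beside the box at its -x side. Origin: centre of the underside.
- magnet_red: Loose red welding magnet, 70 x 70 x 16 mm, beside the box at its +x side. Origin: centre of the underside.
- nut_m20: Loose steel nut, 34 x 30 x 16 mm, beyond the lip. Origin: centre of the underside.
Not all that is in view belongs to the job. There is more than one size of the coupon_bar; the job needs the smallest.

How it is judged (in metres and radians):
At the end, for the whole second after the job is handed in: The flap lies flat (fold below 0.08 rad) and still, is slid at least 16 of its 20 mm home with its free edge beneath the flat roof of the lip, and both test pieces lie on the floor of the tray (value of joint flap_fold below 0.08 rad and value of joint flap_slide above 0.016 m and velocity of joint flap_fold between -0.02 and 0.02 rad/s and y of flap_edge in the frame of case below -0.07 m and z of flap_edge in the frame of case below 0.027 m and z of coupon_strip in the frame of case between -0.003 and 0.01 m and y of coupon_strip in the frame of case between -0.045 and 0.035 m and x of coupon_strip in the frame of case between -0.02 and 0.02 m and z of coupon_bar in the frame of case between -0.003 and 0.01 m and y of coupon_bar in the frame of case between -0.045 and 0.035 m and x of coupon_bar in the frame of case between -0.02 and 0.02 m); the robot touches nothing.
It fails at once if the flap is pinched (fingers press on its inner and its outer face at once) (contact force between the fingers and flap_liner above 0.5 N and contact force between the fingers and flap_skin above 0.5 N).
It fails at once if a test piece in the box is lifted or shifted by more than 15 mm (distance of any of coupon_strip, coupon_bar from where it was at the start of the episode above 0.015 m).
It fails at once if the pliers, magnet or nut is moved by more than 15 mm (distance of any of combination_pliers, magnet_red, nut_m20 from where it was at the start of the episode above 0.015 m).
It also fails if it takes over 35 s, if anything falls off the work surface, if the arm or the gripper's body presses on something with over 40 N, if the wrist force passes 120 N, or if a joint passes its speed limit or range.

ROBOT

A 6-joint arm with a two-finger parallel gripper is mounted at the origin on a cart in front of the work surface, level with it; the furniture and walls round the work are solid. World frame = base frame: x ahead of the robot, y to its left, z up, the work surface at z = 0. Lengths are in m, angles in degrees, forces in N, time in s.
With the tool pointing down it reaches from about 0.35 to 0.875 m from the base axis. Payload 4.2 kg.
Tool frame: the origin (TCP) lies at the very end of the fingers, on their centre line; the grasp point (between the pads) lies behind it (r.grip_point_offset is the z of the grasp point in the tool frame, in m); z points along the fingers, y is the direction in which the jaws open and shut (so a half turn about z gives the same grasp; the last joint's range is limited). The gripper opens to 87 mm and grips with 3 to 60 N. Pads are 19 mm wide; open, the fingers measure 117 mm over their backs; the gripper's body (75 mm by 190 mm) begins 51 mm behind the grasp point.
Start: joints at [-60.126, 22.042, 0.453, 0, -68.411, -14.817], TCP at [0.162, -0.604, 0.223] pointing down, gripper open.
Joint ranges: [-179.83, 179.83], [-69.29, 118.12], [-61.27, 80.66], [-181.25, 117.63], [-171.15, -9.14], [-177.46, 177.46]. Speed limits (degrees/s): [159.86, 159.86, 180, 180, 180, 180].

INTERFACE

Orientations are given as a 3x3 rotation matrix whose columns are the frame's x, y, z axes.
In Python, from station import r, capture, workorder gives the robot as it stands. The module is installed in compiled form; this text tells all that it offers.
- The arm moves only by the shell command python3 -m crank 'ROWS'. ROWS is JSON, a list of rows, each an object with "delta_rot": the turn, a rotation vector about the tool's x, y, z in rad, a list of three; "linear": the shift along the tool's x, y, z in m, a list of three; "gripper": the opening in per cent of the stroke, from 0 (shut) to 100 (fully open). A call has 1 to 10 rows; each row shifts and turns the commanded pose from where the row before left it, along the tool's axes as they then stand; what a row does not reach is not made up. A row lasts 1/8 s, in which the tool goes at most 62.5 mm and 10.7 degrees, less where a joint would pass 70% of its speed; a pose out of reach is approached as far as the arm can. A call is refused whole if a number of a shift passes 0.0625 or a number of a turn 0.188, either way. A call with a gripper value outside its range is refused whole. The fingers move at their own pace and stop on an object; the grip force is fixed at half the most. Time passes only in rows, so rows that do not move let the fingers close. It gives the time, the measured TCP pose, the force and the opening at its end, in the units of the state.
- r.sense(): the state, without advancing time (a new reading comes with each control period).
- capture(name): name is "scene" or "top"; returns a dict with "img" (420x560x3 uint8, blue, green, red), "fx", "fy", "cx", "cy" (pixels), "world_from_camera" (4x4, takes a point from camera to world coordinates). Camera axes: x right, y down, z forward; pixel columns grow to the right and rows downward; lengths in m; the calibration is good to about 2 mm. A picture is of the moment at which its call begins. There is no depth.
- workorder.finish_job(): hands the job in, once; it reports no verdict.
The state is a dict: "time_s": time; "joints": joint angles; "joint_velocities": joint speeds; "effort": joint torques, N m; "tcp_pos": TCP position; "ee_rot": TCP orientation; "wrist_force": force on the tool from outside, world axes, zero at the start; "moment": the same for the moment, N m; "gripper_width": opening from 0.0 (shut) to 1.0 (fully open).
Only numpy, scipy, OpenCV 4.12 (cv2) and the standard library are available. Lean on these libraries where they do the work, as an engineer would, in place of code of your own. Each camera call takes 0.05 s, during which the arm holds its last target.

## Working session

There is one attempt and no reset: what is moved stays moved. The work goes in short steps, Python scripts to look and compute and a shell command to move; the robot and the scene stay as the last step left them, time stands still between calls to the robot, and variables do not carry over. Pictures are saved under pics/ and viewed, and the job is handed in when it is done.

```bash
mkdir -p pics; ls; python3 - <<'E'
from station import r, capture, workorder
import cv2
for n in ("scene","top"):
    c=capture(n); cv2.imwrite(f"pics/{n}0.png",c["img"]); print(n,c["fx"],c["fy"],c["cx"],c["cy"],c["world_from_camera"].round(4).tolist() if hasattr(c["world_from_camera"],'round') else c["world_from_camera"])
s=r.sense(); print(s["time_s"],s["tcp_pos"],s["ee_rot"],s["gripper_width"],s["wrist_force"],r.grip_point_offset)
E
```

```text
pics
scene 447.3505366601436 447.3505366601436 279.9259204239047 212.2768617651708 [[0.6537, -0.4232, 0.6274, 0.0144], [-0.7568, -0.3672, 0.5408, -0.3996], [0.0016, -0.8283, -0.5603, 0.5259], [0.0, 0.0, 0.0, 1.0]]
top 407.54719999822805 407.54719999822805 283.0035237325501 212.55543155626953 [[0.0144, -0.9926, 0.1206, 0.4658], [-0.9998, -0.0125, 0.0172, 0.0356], [-0.0155, -0.1208, -0.9926, 0.9546], [0.0, 0.0, 0.0, 1.0]]
0.1 [ 0.16224887 -0.60303067  0.22156556] [[-9.65701093e-01 -2.59655582e-01 -6.14466943e-04]
 [-2.59656286e-01  9.65699299e-01  1.86444496e-03]
 [ 1.09276754e-04  1.96004674e-03 -9.99998073e-01]] 1.0019520599546516 [ 0.58687112 -0.35122064  0.75316048] -0.0187
```

View pics/scene0.png

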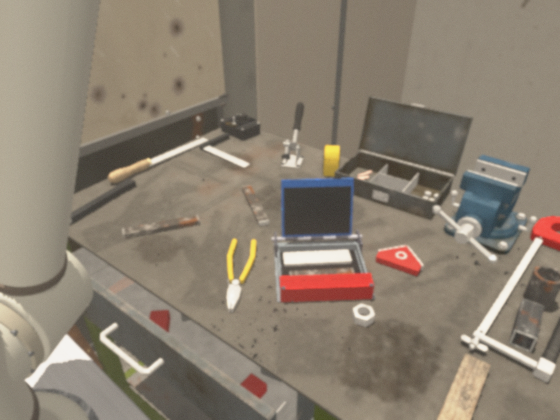

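View pics/top0.png

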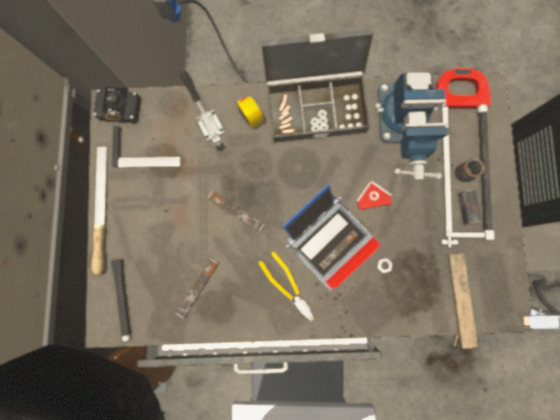

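```bash
python3 - <<'E'
import cv2
a=cv2.imread("pics/top0.png")[170:310,250:410]; cv2.imwrite("pics/topc.png",cv2.resize(a,None,fx=4.2,fy=4.2,interpolation=cv2.INTER_CUBIC))
a=cv2.imread("pics/scene0.png")[165:335,215:435]; cv2.imwrite("pics/scenec.png",cv2.resize(a,None,fx=3.5,fy=3.5,interpolation=cv2.INTER_CUBIC))
E
```

```text
(no output)
```

View pics/topc.png

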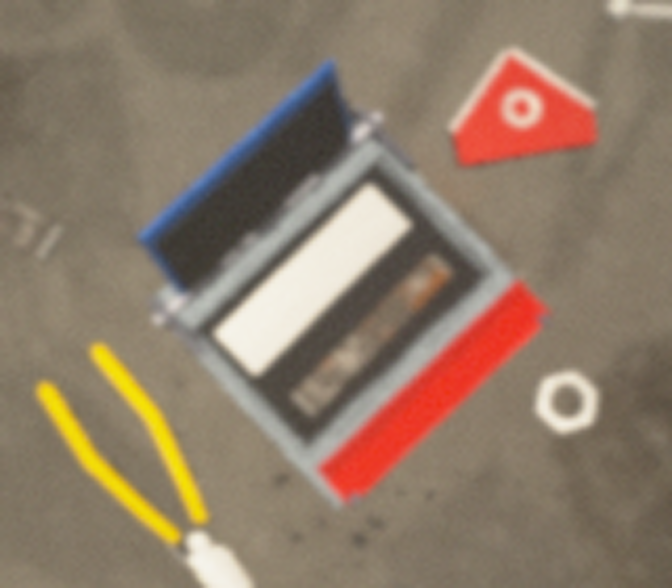

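View pics/scenec.png

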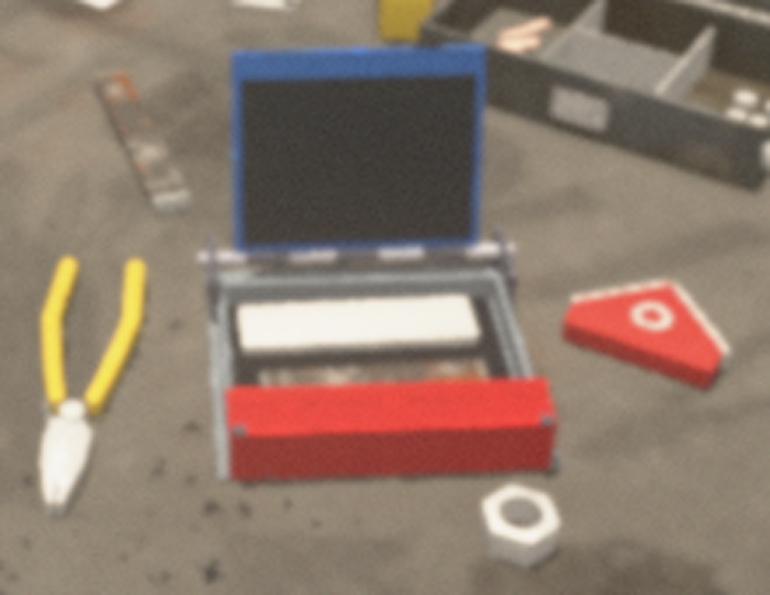

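```bash
cat > h.py <<'E'
import numpy as np, cv2
from station import r, capture, workorder
def cast(c,uv,z):
    T=np.array(c["world_from_camera"]); d=T[:3,:3]@np.array([(uv[0]-c["cx"])/c["fx"],(uv[1]-c["cy"])/c["fy"],1.]); o=T[:3,3]
    return o+d*(z-o[2])/d[2]
def proj(c,p):
    T=np.array(c["world_from_camera"]); q=T[:3,:3].T@(np.asarray(p)-T[:3,3]); return np.array([c["fx"]*q[0]/q[2]+c["cx"],c["fy"]*q[1]/q[2]+c["cy"]])
def tri(c1,u1,c2,u2):
    A=[];b=[]
    for c,u in((c1,u1),(c2,u2)):
        T=np.array(c["world_from_camera"]);d=T[:3,:3]@np.array([(u[0]-c["cx"])/c["fx"],(u[1]-c["cy"])/c["fy"],1.]);d/=np.linalg.norm(d)
        P=np.eye(3)-np.outer(d,d);A.append(P);b.append(P@T[:3,3])
    x,res,_,_=np.linalg.lstsq(np.vstack(A),np.hstack(b),rcond=None); return x,np.sqrt(res)
def mask(img,col,roi):
    h=cv2.cvtColor(cv2.GaussianBlur(img,(3,3),0),cv2.COLOR_BGR2HSV); H,S,V=cv2.split(h)
    m=((H<8)|(H>172))&(S>150)&(V>90) if col=="red" else (H>100)&(H<125)&(S>110)&(V>60)
    m=m.astype(np.uint8)*255; k=np.zeros_like(m); x0,y0,x1,y1=roi; k[y0:y1,x0:x1]=m[y0:y1,x0:x1]
    cs,_=cv2.findContours(k,cv2.RETR_EXTERNAL,cv2.CHAIN_APPROX_NONE); return max(cs,key=cv2.contourArea)
E
python3 - <<'E'
from h import *
t=capture("top");s=capture("scene")
for n,c,col,roi in(("top",t,"red",(320,225,385,295)),("scene",s,"red",(270,265,380,305)),("top",t,"blue",(275,180,345,245)),("scene",s,"blue",(270,170,360,240))):
    k=mask(c["img"],col,roi); b=cv2.boxPoints(cv2.minAreaRect(k)); p=cv2.approxPolyDP(k,2.5,True)[:,0]
    print(n,col,cv2.contourArea(k),b.round(1).tolist(),p.tolist())
E
```

```text
top red 663.5 [[325.6000061035156, 281.29998779296875], [373.20001220703125, 236.8000030517578], [380.79998779296875, 245.0], [333.20001220703125, 289.5]] [[374, 238], [327, 281], [331, 287], [337, 286], [377, 248], [378, 242]]
scene red 2067.0 [[280.70001220703125, 275.1000061035156], [371.70001220703125, 272.1000061035156], [372.5, 297.70001220703125], [281.5, 300.70001220703125]] [[372, 281], [370, 274], [281, 277], [281, 285], [286, 287], [283, 291], [285, 300], [370, 297], [368, 284]]
top blue 73.0 [[284.20001220703125, 225.1999969482422], [326.3999938964844, 186.39999389648438], [327.79998779296875, 187.89999389648438], [285.6000061035156, 226.6999969482422]] [[327, 187], [285, 226]]
scene blue 349.5 [[282.79998779296875, 180.6999969482422], [352.0, 178.6999969482422], [352.1000061035156, 185.0], [283.0, 187.0]] [[352, 180], [283, 181], [283, 187], [352, 185]]
```

```bash
python3 - <<'E'
from h import *
t=capture("top");s=capture("scene")
print("edge L",tri(t,(284.7,226),s,(282.8,180.5)),"R",tri(t,(327.5,186.5),s,(352.2,178.6)))
print("bracketL",tri(t,(290.5,241.4),s,(273.6,238.7)),"R",tri(t,(337,200.5),s,(361.3,235.9)))
print("liprim L",tri(t,(326,281),s,(280.7,276.5)),"R",tri(t,(373.5,237),s,(371.5,273.5)))
L=cast(t,(326,281),.035);R=cast(t,(373.5,237),.035)
print(L,R,np.linalg.norm(L-R))
E
```

```text
edge L (array([0.53872127, 0.04592805, 0.12848713]), array([0.00019212])) R (array([ 0.62242291, -0.04247068,  0.12907783]), array([0.003056]))
bracketL (array([0.50986957, 0.0368994 , 0.02037763]), array([0.00636927])) R (array([ 0.61168207, -0.07686731,  0.02415907]), array([0.00786548]))
liprim L (array([ 0.42551984, -0.04670838,  0.03386026]), array([0.00047739])) R (array([ 0.52552628, -0.15404072,  0.03544187]), array([0.00216439]))
[ 0.42534269 -0.04635694  0.035     ] [ 0.52466093 -0.15285007  0.035     ] 0.14561902132979995
```

```bash
python3 - <<'E'
from h import *
t=capture("top");s=capture("scene")
print("lidR",tri(t,(371,35),s,(468,112)),"lidL",tri(t,(263,46),s,(369,99)))
print("box front L",cast(t,(273,140),.05),"R",cast(t,(366,132),.05))
a=np.radians(43);yc=np.array([np.cos(a),np.sin(a),0]);O=np.array([.519,-.0595,0])
xc=np.array([yc[1],-yc[0],0])
print("proj checks case corner/coupon/lip")
for nm,x,y,z in(("rodL",-77,56,30),("rodR",77,56,30),("lipL",-75,-59,35),("lipR",75,-59,35),("lipbL",-75,-86,30),("lipbR",75,-86,30)):
    P=O+xc*x/1e3+yc*y/1e3+[0,0,z/1e3]; print(nm,proj(t,P).round(1),proj(s,P).round(1))
T=O+yc*.135; st=r.sense(); R=st["ee_rot"]; print("pre-target",T, "shift tool", R.T@(np.array([T[0],T[1],st["tcp_pos"][2]])-st["tcp_pos"]))
E
```

```text
lidR (array([ 0.91912474, -0.1223505 ,  0.18626584]), array([0.00080191])) lidL (array([0.90465076, 0.09630718, 0.16593937]), array([0.00185812]))
box front L [0.7424937  0.07652423 0.05      ] R [ 0.76336084 -0.13565355  0.05      ]
proj checks case corner/coupon/lip
rodL [289.9 243.6] [275.9 235.4]
rodR [339.6 198.4] [359.2 233.6]
lipL [325.3 281.3] [279.3 275.7]
lipR [374.3 236. ] [371.3 273.5]
lipbL [333.4 290.3] [279.9 289.7]
lipbR [382.1 245. ] [374.4 287.3]
pre-target [0.61773275 0.03256978 0.        ] shift tool [-6.04945966e-01  4.95887852e-01  1.55621785e-04]
```

Candidates seen in the top view: bars at (338,250) in the tray (the smallest, the job's), (236,211) and (198,290) loose on the table; boxes at (332,240) with the red lip (the job) and (318,90), a dark box. The crops confirm the red-lipped box. The flap leans back about 16° past upright, and the case's +y points at 43° in the world frame. I turn and close the gripper, then travel at a safe height to behind the flap.

```bash
python3 -m crank '[{"delta_rot":[0,0,-0.163],"linear":[0,0,0],"gripper":0},{"delta_rot":[0,0,-0.163],"linear":[0,0,0],"gripper":0},{"delta_rot":[0,0,-0.163],"linear":[0,0,0],"gripper":0},{"delta_rot":[0,0,0],"linear":[-0.05,0.01,0],"gripper":0},{"delta_rot":[0,0,0],"linear":[-0.05,0.01,0],"gripper":0},{"delta_rot":[0,0,0],"linear":[-0.05,0.01,0],"gripper":0},{"delta_rot":[0,0,0],"linear":[-0.05,0.01,0],"gripper":0},{"delta_rot":[0,0,0],"linear":[-0.05,0.01,0],"gripper":0}]'
```

```text
time_s: 1.4
tcp_pos: [0.3117, -0.3949, 0.2228]
ee_rot: [[-0.731, -0.683, 0.001], [-0.683, 0.731, -0.0], [-0.0, -0.001, -1.0]]
wrist_force: [0.8, -0.2, 0.1]
gripper_width: 0.174
```

```bash
cat >> h.py <<'E'
A=np.radians(43);YC=np.array([np.cos(A),np.sin(A),0]);XC=np.array([YC[1],-YC[0],0]);O=np.array([.519,-.0595,0])
def st(tgt=None):
    s=r.sense(); d=np.array(s["tcp_pos"])-O; R=np.array(s["ee_rot"])
    print("t",round(s["time_s"],2),"case xyz mm",(np.array([d@XC,d@YC,d[2]])*1e3).round(1),"F case",np.round([s["wrist_force"]@XC,s["wrist_force"]@YC,s["wrist_force"][2]],1),"g",round(s["gripper_width"],2),"toolx.-yc",(-R[:,0]@YC).round(4),"toolx.xc",(R[:,0]@XC).round(4),"z",R[:,2].round(3))
    if tgt is not None:
        P=O+XC*tgt[0]/1e3+YC*tgt[1]/1e3+np.array([0,0,tgt[2]/1e3]); print("shift",(R.T@(P-s["tcp_pos"])).round(4))
E
python3 -c "
from h import *
st((0,140,222))"
```

```text
t 1.4 case xyz mm [ 103.9 -380.4  222.8] F case [0.7 0.5 0.1] g 0.17 toolx.-yc 1.0 toolx.xc 0.0012 z [ 0.001 -0.    -1.   ]
shift [-0.5205  0.1033  0.0008]
```

```bash
python3 -m crank '[{"delta_rot":[0,0,0],"linear":[-0.052,0.0104,0],"gripper":0},{"delta_rot":[0,0,0],"linear":[-0.052,0.0104,0],"gripper":0},{"delta_rot":[0,0,0],"linear":[-0.052,0.0104,0],"gripper":0},{"delta_rot":[0,0,0],"linear":[-0.052,0.0104,0],"gripper":0},{"delta_rot":[0,0,0],"linear":[-0.052,0.0104,0],"gripper":0},{"delta_rot":[0,0,0],"linear":[-0.052,0.0104,0],"gripper":0},{"delta_rot":[0,0,0],"linear":[-0.052,0.0104,0],"gripper":0},{"delta_rot":[0,0,0],"linear":[-0.052,0.0104,0],"gripper":0},{"delta_rot":[0,0,0],"linear":[-0.052,0.0104,0],"gripper":0},{"delta_rot":[0,0,0],"linear":[-0.052,0.0104,0],"gripper":0}]' ; python3 -m crank '[{"delta_rot":[0,0,0],"linear":[0,0,0],"gripper":0},{"delta_rot":[0,0,0],"linear":[0,0,0],"gripper":0}]'; python3 -c "
from h import *
st((0,140,95))
for n in ('top','scene'): cv2.imwrite(f'pics/{n}1.png',capture(n)['img'])"
```

```text
time_s: 2.65
tcp_pos: [0.6205, 0.0364, 0.2227]
ee_rot: [[-0.73, -0.683, 0.0], [-0.683, 0.73, 0.0], [-0.0, -0.0, -1.0]]
wrist_force: [1.0, -1.0, 0.4]
gripper_width: 0.006
time_s: 2.9
tcp_pos: [0.6192, 0.0347, 0.2222]
ee_rot: [[-0.73, -0.683, -0.001], [-0.683, 0.73, -0.0], [0.001, 0.001, -1.0]]
wrist_force: [-0.1, 0.6, -0.4]
gripper_width: 0.007
t 2.9 case xyz mm [ -0.6 137.6 222.2] F case [-0.5  0.3 -0.4] g 0.01 toolx.-yc 1.0 toolx.xc 0.0016 z [-0.001 -0.    -1.   ]
shift [-0.0026 -0.0006  0.1272]
```

View pics/scene1.png

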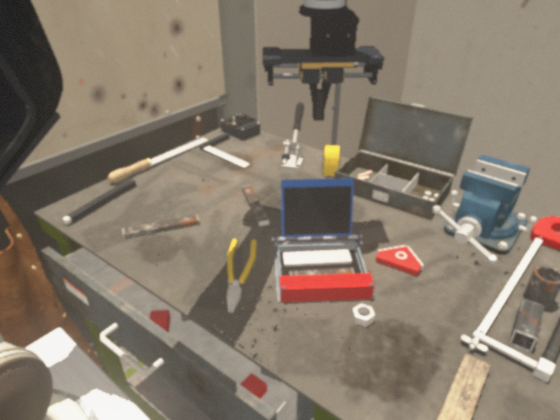

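View pics/top1.png

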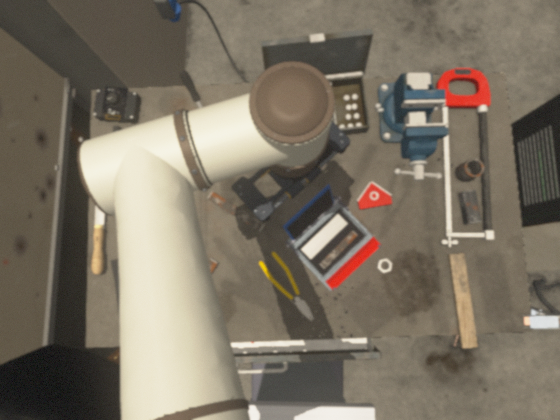

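The gripper is closed with its tip at scene (318,115), centred behind the flap and clear of it. The flap hasn't moved. Descending.

```bash
python3 -m crank '[{"delta_rot":[0,0,0],"linear":[0,0,0.042],"gripper":0},{"delta_rot":[0,0,0],"linear":[0,0,0.042],"gripper":0},{"delta_rot":[0,0,0],"linear":[0,0,0.04],"gripper":0},{"delta_rot":[0,0,0],"linear":[0.01,0,0],"gripper":0},{"delta_rot":[0,0,0],"linear":[0.01,0,0],"gripper":0},{"delta_rot":[0,0,0],"linear":[0.01,0,0],"gripper":0},{"delta_rot":[0,0,0],"linear":[0.01,0,0],"gripper":0}]'; python3 -c "
from h import *
st()"
```

```text
time_s: 3.88
tcp_pos: [0.591, 0.0072, 0.1004]
ee_rot: [[-0.731, -0.683, 0.004], [-0.683, 0.731, 0.001], [-0.004, -0.002, -1.0]]
wrist_force: [0.5, 0.7, 1.5]
gripper_width: 0.006
t 3.88 case xyz mm [  0.4  98.1 100.4] F case [-0.2  0.9  1.5] g 0.01 toolx.-yc 1.0 toolx.xc 0.0012 z [ 0.004  0.001 -1.   ]
```

```bash
python3 -m crank '[{"delta_rot":[0,0,0],"linear":[0,0,-0.02],"gripper":0},{"delta_rot":[0,0,0],"linear":[0.0105,0,0],"gripper":0},{"delta_rot":[0,0,0],"linear":[0.0105,0,0],"gripper":0},{"delta_rot":[0,0,0],"linear":[0.0105,0,0],"gripper":0},{"delta_rot":[0,0,0],"linear":[0.013,0,0.0015],"gripper":0},{"delta_rot":[0,0,0],"linear":[0.013,0,0.0015],"gripper":0},{"delta_rot":[0,0,0],"linear":[0.012,0,0.004],"gripper":0},{"delta_rot":[0,0,0],"linear":[0.012,0,0.0055],"gripper":0}]'; python3 -c "
from h import *
st()
for n in ('top','scene'): cv2.imwrite(f'pics/{n}2.png',capture(n)['img'])"
```

```text
time_s: 4.88
tcp_pos: [0.5302, -0.0488, 0.1057]
ee_rot: [[-0.731, -0.683, -0.0], [-0.683, 0.731, -0.0], [0.0, 0.0, -1.0]]
wrist_force: [1.2, 0.4, -0.2]
gripper_width: 0.002
t 4.88 case xyz mm [ -0.2  15.5 105.7] F case [ 0.5  1.2 -0.2] g 0.0 toolx.-yc 1.0 toolx.xc 0.0011 z [-0. -0. -1.]
```

View pics/scene2.png

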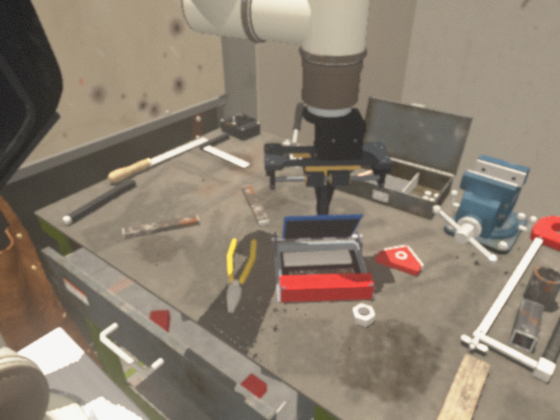

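The flap has folded forward to about 60°, with its free edge at scene (323,217) and the finger behind it. Continuing along the arc.

```bash
python3 -m crank '[{"delta_rot":[0,0,0],"linear":[0.0105,0,0.007],"gripper":0},{"delta_rot":[0,0,0],"linear":[0.0095,0,0.0075],"gripper":0},{"delta_rot":[0,0,0],"linear":[0.0085,0,0.0095],"gripper":0},{"delta_rot":[0,0,0],"linear":[0.0075,0,0.0105],"gripper":0},{"delta_rot":[0,0,0],"linear":[0.004,0,0.0075],"gripper":0},{"delta_rot":[0,0,0],"linear":[0.0035,0,0.008],"gripper":0},{"delta_rot":[0,0,0],"linear":[0.0025,0,0.008],"gripper":0},{"delta_rot":[0,0,0],"linear":[0.002,0,0.008],"gripper":0}]'; python3 -c "
from h import *
st()
for n in ('top','scene'): cv2.imwrite(f'pics/{n}3.png',capture(n)['img'])"
```

```text
time_s: 5.98
tcp_pos: [0.4958, -0.081, 0.0395]
ee_rot: [[-0.73, -0.683, 0.0], [-0.683, 0.73, -0.0], [-0.0, -0.0, -1.0]]
wrist_force: [0.5, 0.3, 0.9]
gripper_width: 0.005
t 5.97 case xyz mm [ -0.1 -31.6  39.5] F case [0.2 0.6 0.9] g 0.01 toolx.-yc 1.0 toolx.xc 0.0015 z [ 0. -0. -1.]
```

View pics/scene3.png

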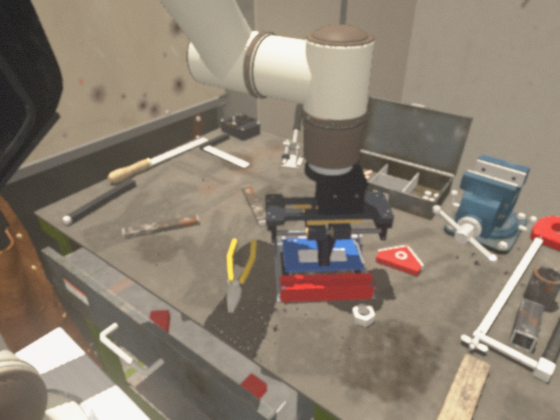

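The flap is about 10° from flat, the finger is near scene (324,255), and the free edge is short of the red lip. Pressing straight down.

```bash
python3 -m crank '[{"delta_rot":[0,0,0],"linear":[0,0,0.005],"gripper":0},{"delta_rot":[0,0,0],"linear":[0,0,0.005],"gripper":0},{"delta_rot":[0,0,0],"linear":[0,0,0.004],"gripper":0},{"delta_rot":[0,0,0],"linear":[0,0,0.001],"gripper":0},{"delta_rot":[0,0,0],"linear":[0,0,0.001],"gripper":0},{"delta_rot":[0,0,0],"linear":[0,0,0],"gripper":0}]'; python3 -c "
from h import *
st()"
```

```text
time_s: 6.82
tcp_pos: [0.496, -0.081, 0.0249]
ee_rot: [[-0.73, -0.683, 0.001], [-0.683, 0.73, -0.0], [-0.0, -0.0, -1.0]]
wrist_force: [-1.8, -0.1, 7.2]
gripper_width: 0.003
t 6.83 case xyz mm [  0.  -31.4  24.9] F case [-1.1 -1.4  7.2] g 0.0 toolx.-yc 1.0 toolx.xc 0.0017 z [ 0.001 -0.    -1.   ]
```

```bash
python3 -m crank '[{"delta_rot":[0,0,0],"linear":[0,0,0.001],"gripper":0},{"delta_rot":[0,0,0],"linear":[0,0,0],"gripper":0}]'; python3 -c "
from h import *
st()"; python3 -m crank '[{"delta_rot":[0,0,0],"linear":[0,0,-0.015],"gripper":0},{"delta_rot":[0,0,0],"linear":[-0.016,0,-0.015],"gripper":0},{"delta_rot":[0,0,0],"linear":[-0.016,0,0],"gripper":0},{"delta_rot":[0,0,0],"linear":[-0.016,0,0],"gripper":0},{"delta_rot":[0,0,0],"linear":[0,0,0],"gripper":0}]'; python3 -c "
from h import *
st((0,16,24))
for n in ('top','scene'): cv2.imwrite(f'pics/{n}4.png',cv2.resize(capture(n)['img'][160:340,220:440],None,fx=3.3,fy=3.3,interpolation=cv2.INTER_CUBIC))"
```

```text
time_s: 7.08
tcp_pos: [0.4961, -0.081, 0.0244]
ee_rot: [[-0.73, -0.683, 0.001], [-0.683, 0.73, -0.0], [-0.0, -0.001, -1.0]]
wrist_force: [-3.1, -0.4, 10.7]
gripper_width: 0.005
t 7.08 case xyz mm [  0.1 -31.4  24.4] F case [-1.8 -2.5 10.7] g 0.0 toolx.-yc 1.0 toolx.xc 0.0019 z [ 0.001 -0.    -1.   ]
time_s: 7.7
tcp_pos: [0.5315, -0.0473, 0.0522]
ee_rot: [[-0.73, -0.684, -0.001], [-0.684, 0.73, -0.0], [0.001, 0.0, -1.0]]
wrist_force: [-0.4, -0.1, 0.3]
gripper_width: 0.005
t 7.7 case xyz mm [-0.4 17.5 52.2] F case [-0.2 -0.4  0.3] g 0.0 toolx.-yc 1.0 toolx.xc 0.0025 z [-0.001 -0.    -1.   ]
shift [ 0.0014 -0.0004  0.0282]
```

View pics/scene4.png

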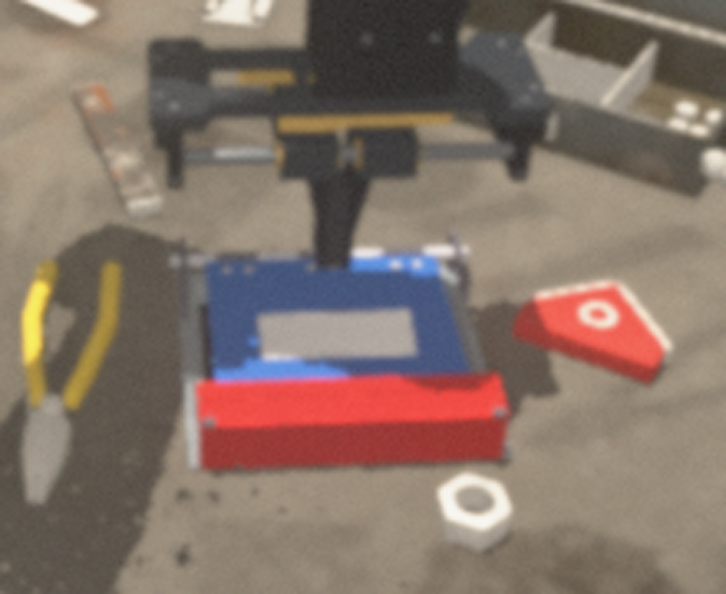

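The flap is flat: its blue sheet and bright step, at crop (335,333), lie ahead of the finger, with the edge at the lip's mouth. Lowering onto the sheet on the hinge side of the step.

```bash
python3 -m crank '[{"delta_rot":[0,0,0],"linear":[0,0,0.013],"gripper":0},{"delta_rot":[0,0,0],"linear":[0,0,0.012],"gripper":0},{"delta_rot":[0,0,0],"linear":[0,0,0.002],"gripper":0},{"delta_rot":[0,0,0],"linear":[0,0,0.001],"gripper":0},{"delta_rot":[0,0,0],"linear":[0,0,0.001],"gripper":0},{"delta_rot":[0,0,0],"linear":[0,0,0.001],"gripper":0},{"delta_rot":[0,0,0],"linear":[0,0,0],"gripper":0}]'; python3 -c "
from h import *
st()"
```

```text
time_s: 8.68
tcp_pos: [0.531, -0.0481, 0.0232]
ee_rot: [[-0.73, -0.683, 0.0], [-0.683, 0.73, 0.0], [-0.0, -0.0, -1.0]]
wrist_force: [-0.0, 0.3, 0.4]
gripper_width: 0.01
t 8.68 case xyz mm [-0.2 16.6 23.2] F case [-0.3  0.2  0.4] g 0.01 toolx.-yc 1.0 toolx.xc 0.0014 z [ 0.  0. -1.]
```

```bash
python3 -m crank '[{"delta_rot":[0,0,0],"linear":[0.005,0,0],"gripper":0},{"delta_rot":[0,0,0],"linear":[0.005,0,0],"gripper":0},{"delta_rot":[0,0,0],"linear":[0.003,0,0],"gripper":0},{"delta_rot":[0,0,0],"linear":[0.003,0,0],"gripper":0},{"delta_rot":[0,0,0],"linear":[0.003,0,0],"gripper":0},{"delta_rot":[0,0,0],"linear":[0.003,0,0],"gripper":0}]'; python3 -c "
from h import *
st()"
```

```text
time_s: 9.43
tcp_pos: [0.5175, -0.0613, 0.0234]
ee_rot: [[-0.73, -0.683, 0.007], [-0.683, 0.73, 0.003], [-0.007, -0.003, -1.0]]
wrist_force: [2.9, 7.6, -3.8]
gripper_width: 0.006
t 9.43 case xyz mm [ 0.3 -2.3 23.4] F case [-3.5  7.3 -3.8] g 0.01 toolx.-yc 1.0 toolx.xc 0.0015 z [ 0.007  0.003 -1.   ]
```

```bash
python3 -m crank '[{"delta_rot":[0,0,0],"linear":[0.003,0,0],"gripper":0},{"delta_rot":[0,0,0],"linear":[0.003,0,0],"gripper":0},{"delta_rot":[0,0,0],"linear":[0.003,0,0],"gripper":0},{"delta_rot":[0,0,0],"linear":[0.002,0,0],"gripper":0},{"delta_rot":[0,0,0],"linear":[0,0,0],"gripper":0}]'; python3 -c "
from h import *
st()
for n in ('top','scene'): cv2.imwrite(f'pics/{n}5.png',cv2.resize(capture(n)['img'][160:340,220:440],None,fx=3.3,fy=3.3,interpolation=cv2.INTER_CUBIC))"
```

```text
time_s: 10.05
tcp_pos: [0.5111, -0.0677, 0.0237]
ee_rot: [[-0.73, -0.683, 0.01], [-0.683, 0.73, 0.004], [-0.01, -0.004, -1.0]]
wrist_force: [4.5, 12.9, -3.8]
gripper_width: 0.006
t 10.05 case xyz mm [  0.6 -11.3  23.7] F case [-6.4 12.1 -3.8] g 0.01 toolx.-yc 0.9999 toolx.xc 0.0016 z [ 0.01   0.004 -1.   ]
```

View pics/scene5.png

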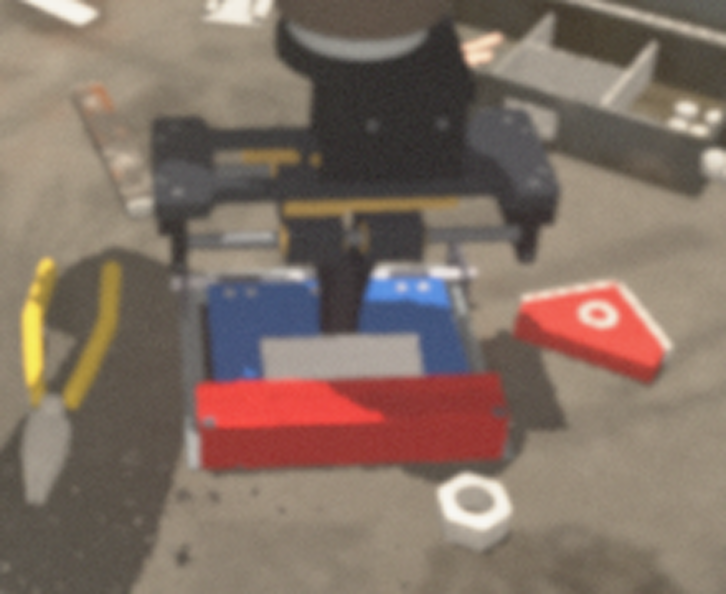

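The step has moved from crop y 333 to about 355, and the free edge is now under the red lip. Pushing on to the stop.

```bash
python3 -m crank '[{"delta_rot":[0,0,0],"linear":[0.002,0,0],"gripper":0},{"delta_rot":[0,0,0],"linear":[0.002,0,0],"gripper":0},{"delta_rot":[0,0,0],"linear":[0,0,0],"gripper":0}]'; python3 -c "
from h import *
st()"; python3 -m crank '[{"delta_rot":[0,0,0],"linear":[0.002,0,0],"gripper":0},{"delta_rot":[0,0,0],"linear":[0.001,0,0],"gripper":0},{"delta_rot":[0,0,0],"linear":[0,0,0],"gripper":0}]'; python3 -c "
from h import *
st()"
```

```text
time_s: 10.52
tcp_pos: [0.5112, -0.0681, 0.0243]
ee_rot: [[-0.73, -0.683, 0.017], [-0.683, 0.73, 0.007], [-0.017, -0.007, -1.0]]
wrist_force: [7.4, 22.8, -4.9]
gripper_width: 0.006
t 10.53 case xyz mm [  1.  -11.6  24.3] F case [-11.6  20.9  -4.9] g 0.01 toolx.-yc 0.9998 toolx.xc 0.002 z [ 0.017  0.007 -1.   ]
time_s: 10.9
tcp_pos: [0.5113, -0.0685, 0.0247]
ee_rot: [[-0.729, -0.684, 0.022], [-0.684, 0.73, 0.009], [-0.022, -0.009, -1.0]]
wrist_force: [8.6, 30.8, -5.9]
gripper_width: 0.004
t 10.9 case xyz mm [  1.3 -11.7  24.7] F case [-16.7  27.3  -5.9] g 0.0 toolx.-yc 0.9997 toolx.xc 0.0025 z [ 0.022  0.009 -1.   ]
```

The force rises sharply with no more travel, so this looks like the stop. Backing off and checking from the images.

```bash
python3 -m crank '[{"delta_rot":[0,0,0],"linear":[-0.012,0,0],"gripper":0},{"delta_rot":[0,0,0],"linear":[-0.005,0,-0.01],"gripper":0},{"delta_rot":[0,0,0],"linear":[0,0,-0.06],"gripper":0},{"delta_rot":[0,0,0],"linear":[0,0,-0.06],"gripper":0},{"delta_rot":[0,0,0],"linear":[-0.05,0,-0.03],"gripper":0},{"delta_rot":[0,0,0],"linear":[-0.05,0,0],"gripper":0},{"delta_rot":[0,0,0],"linear":[-0.05,0,0],"gripper":0},{"delta_rot":[0,0,0],"linear":[-0.05,0,0],"gripper":0},{"delta_rot":[0,0,0],"linear":[0,0,0],"gripper":0}]'; python3 -c "
from h import *
st()
for n in ('top','scene'): cv2.imwrite(f'pics/{n}6.png',cv2.resize(capture(n)['img'][170:310,250:410],None,fx=4.2,fy=4.2,interpolation=cv2.INTER_CUBIC))
t=capture('top')
for nm,x,y,z in(('step face20',40,-24,30),('step face20',-40,-24,30),('face16',40,-20,30),('face16',-40,-20,30),('face0',40,-4,30)):
    for n in('top','scene'):
        P=O+XC*x/1e3+YC*y/1e3+np.array([0,0,z/1e3]); print(nm,n,((proj(capture(n),P)-[250,170])*4.2).round(0))
"
```

```text
time_s: 12.02
tcp_pos: [0.6612, 0.0737, 0.182]
ee_rot: [[-0.73, -0.684, -0.001], [-0.684, 0.73, -0.001], [0.002, 0.0, -1.0]]
wrist_force: [-0.3, -0.3, 0.1]
gripper_width: 0.006
t 12.03 case xyz mm [ -0.4 194.8 182. ] F case [ 0.1 -0.4  0.1] g 0.01 toolx.-yc 1.0 toolx.xc 0.0023 z [-0.001 -0.001 -1.   ]
step face20 top [428. 273.]
step face20 scene [404. 388.]
step face20 top [319. 374.]
step face20 scene [207. 392.]
face16 top [423. 268.]
face16 scene [403. 381.]
face16 top [314. 368.]
face16 scene [206. 386.]
face0 top [402. 246.]
face0 scene [396. 356.]
```

View pics/scene6.png

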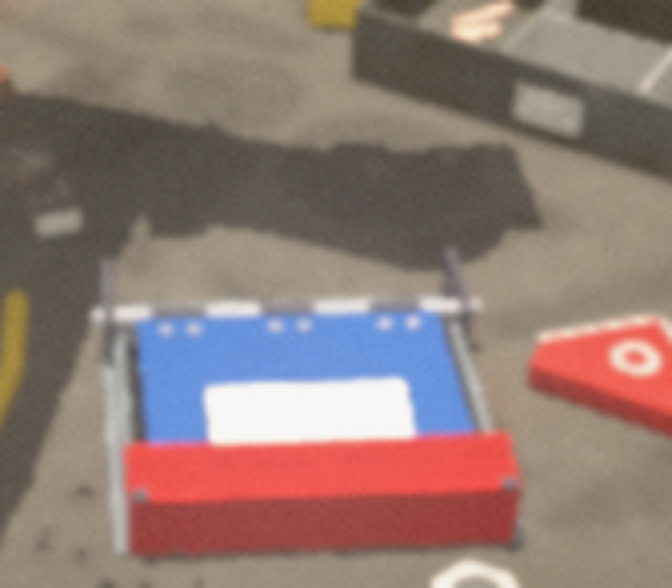

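View pics/top6.png

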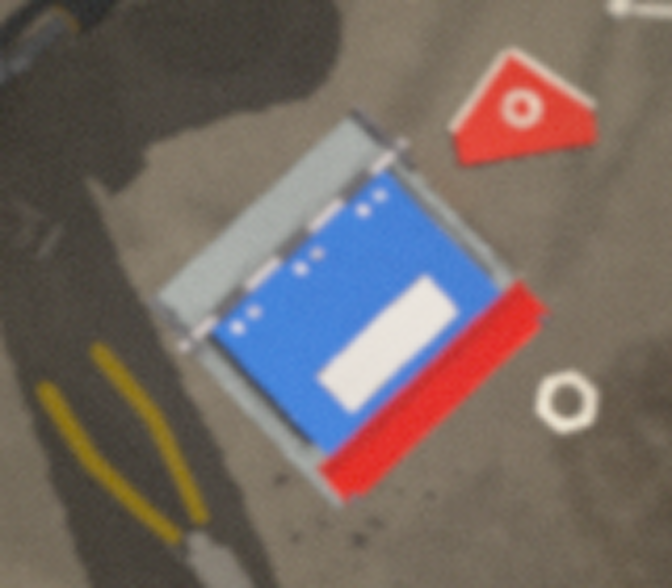

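```bash
python3 - <<'E'
from h import *
t=capture("top");s=capture("scene")
for n,c,old,roi in(("top",t,"pics/top0.png",(285,190,352,260)),("scene",s,"pics/scene0.png",(270,225,370,280))):
    h=cv2.cvtColor(c["img"],cv2.COLOR_BGR2HSV); m=((h[...,1]<50)&(h[...,2]>170)).astype(np.uint8)*255
    k=np.zeros_like(m);x0,y0,x1,y1=roi;k[y0:y1,x0:x1]=m[y0:y1,x0:x1]
    q=max(cv2.findContours(k,0,cv2.CHAIN_APPROX_NONE)[0],key=cv2.contourArea)
    print(n,cv2.contourArea(q),cv2.approxPolyDP(q,2,True)[:,0].tolist())
    P=cv2.boxPoints(cv2.minAreaRect(q))
    for p in P:
        w=cast(c,p,.030)-O; print(p,(np.array([w@XC,w@YC])*1e3).round(1))
# lip front rim check & rod shift between frames along case y by profile
for n,c,old in(("top",t,"pics/top0.png"),("scene",s,"pics/scene0.png")):
    a=cv2.imread(old); 
    for x in(-80,):
        pass
    for nm,im in(("old",a),("new",c["img"])):
        for xs in((-84,-81),(81,84),(-79,-70),(70,79)):
            ys=np.arange(20,75,1.); prof=[]
            for y in ys:
                v=[]
                for x in np.linspace(*xs,5):
                    P=proj(c,O+XC*x/1e3+YC*y/1e3+np.array([0,0,.0205])); v.append(cv2.getRectSubPix(cv2.cvtColor(im,cv2.COLOR_BGR2GRAY),(1,1),tuple(map(float,P)))[0,0])
                prof.append(np.mean(v))
            i=int(np.argmax(prof)); print(n,nm,xs,"peak y",ys[i],round(prof[i]))
E
```

```text
top 268.0 [[351, 236], [326, 259], [342, 259], [351, 251]]
[326.00003 259.00003] [-40.  -24.2]
[350.00003 235.00003] [ 37.  -21.1]
[358.50003 243.50003] [ 38.  -47.9]
[334.50003 267.50003] [-38.8 -50.9]
scene 621.0 [[345, 260], [299, 262], [301, 275], [348, 273]]
[298.57272 261.18094] [-40.7 -18.1]
[347.65152 259.54495] [ 43.6 -16.9]
[348.11765 273.5294 ] [ 38.6 -52.2]
[299.03885 275.16537] [-42.4 -53.3]
top old (-84, -81) peak y 57.0 172
top old (81, 84) peak y 58.0 160
top old (-79, -70) peak y 57.0 189
top old (70, 79) peak y 58.0 172
top new (-84, -81) peak y 37.0 163
top new (81, 84) peak y 38.0 143
top new (-79, -70) peak y 37.0 168
top new (70, 79) peak y 38.0 155
scene old (-84, -81) peak y 61.0 188
scene old (81, 84) peak y 64.0 179
scene old (-79, -70) peak y 61.0 184
scene old (70, 79) peak y 64.0 184
scene new (-84, -81) peak y 42.0 185
scene new (81, 84) peak y 43.0 185
scene new (-79, -70) peak y 42.0 192
scene new (70, 79) peak y 43.0 190
```

The rod shifted 20 mm in the top view and 19 to 21 mm in the scene view, so the flap is home. The arm is clear of everything.

```bash
python3 -c "
from station import workorder
print(workorder.finish_job())
from h import *
st()"
```

```text
the job is handed in; nothing more can be done
None
the job is handed in; nothing more can be done
```

The box is closed and handed in at about 12 s of the 35 s allowed. I folded the flap over with the shut fingertips on its outer face only and pressed it flat. Then I pushed it by the metal step to the stop and backed the arm well clear.

**Last checks:**
- **At the stop:** push force rose to about 32 N in the horizontal plane with no further travel.
- **Slide:** the hinge rod had moved 20 mm in the top view and 19–21 mm in the scene view, against 20 mm for fully home.
- **Tuck:** the free edge is hidden under the red lip, and the flap looks flat in both views.
- **Surroundings:** the magnet and pliers show no visible shift in the before/after top views. The nut also lies where it was. The wrist force after backing off was about zero.

**What disagreed or went unchecked:**
- **Step position:** the step's steep face measured y = −21 to −24 mm in the top view but about −17 to −18 mm in the scene view, against −24 mm expected when home. The scene view already read the rod 5–8 mm too far towards the hinge before the push. I therefore relied on the relative rod shift.
- **Fingertip at the stop:** it stopped at y = −11.7 mm, where I expected about −14.5 mm.
- **Sideways force:** there was also about 17 N of it at the stop.
- **Test pieces:** they are hidden under the closed flap, so I couldn't check them by camera. Nothing reached into the tray.

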